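Pry open the findings box on the jeweller's bench

TASK

Open the flush wooden lid of the findings box with the flat-bladed opener: push its blade in under the lid through the notch in the box's front and lever the lid up until it stands about 45 degrees open or more, never pressing on the box or lid with the gripper itself. Then take the opener away and lay it gently back down on the bench, clear of the box, leaving the lid open and the pointed scriber where it lies.

Things in the scene. Friction and masses are not known exactly. Their poses are not given: they have to be found in the camera images.
- opener: Flat opener, the tool to use: dark wooden handle 100 long x 18 wide x 24 high (mm), brass ferrule, flat steel blade 95 long, 14 wide, 3 thick (2 in its last 30). 0.07 kg, balanced 8 mm ahead of the handle's middle. Lies flat on the bench. Origin: centre of the handle's underside; x along the tool to the blade tip, z up; the blade's mid-plane is 12 above the underside.
- opener_tip (a point): Middle of the opener blade's front edge, 145 mm ahead (x) of the opener's origin and 12 mm above its underside; same axes as the opener.
- box: Brown wooden findings box, screwed to the bench: 100 deep (x) x 140 wide (y) x 50 high (mm), walls 8, floor 6, beads 10 high on the floor. Origin: centre of its underside; x from the notched front to the hinged back, z up. Its plain flat lid, no knob, 100 x 140 x 8, lies on the rim flush with the walls. Two brass hinge leaves show on the lid's back edge.
- box_notch (a point): Middle of the thumb notch, on the outer face of the box's front wall, 42 mm above the bench; axes as the box (x into the box). The notch is a cut in the front wall's upper edge just under the lid, open to the inside, 70 mm wide (y) and 16 mm high (34 to 50 mm above the bench).
- box_lid (a joint): Angle of the box's lid, rad: 0 shut (its underside 50.5 mm above the bench), growing as the front edge swings up and back, 1.7 at the stop. Hinge line along the box's y at x = +50, z = 50.5 mm in the box's frame. No catch; a stiff hinge holds the lid wherever it is left. 1 to 2 N upwards on its front half opens it.
- scriber: Pointed scriber, NOT to be used or moved: dark wooden handle 100 x 18 x 18 mm with a brass ferrule and a thin round steel spike 95 mm long (5, then 3 mm thick). Origin: centre of the handle's underside; x along the tool towards its point, z up. It lies beside the opener, either side.

How it is judged (in metres and radians):
On the way, in this order (a step that is already met when the one before it is completed fails the run):
1. the opener's blade is in through the notch, its tip at least 8 mm inside the front face, with the lid still nearly shut (x of opener_tip in the frame of box_notch between 0.008 and 0.09 m and y of opener_tip in the frame of box_notch between -0.035 and 0.035 m and z of opener_tip in the frame of box_notch below 0.01 m and value of joint box_lid below 0.2 rad), for 0.05 s.
2. the lid has been levered up past 40 degrees with the blade under it (value of joint box_lid above 0.7 rad and x of opener_tip in the frame of box between -0.06 and 0.06 m), for 0.05 s.
At the end, for the whole second after the job is handed in: The lid stands open at more than 0.7 rad (40 degrees) and at rest; the opener lies level on the bench (origin lower than 20 mm, within 10 degrees of level), at rest and not touching the box; the scriber is within 20 mm of where it was (value of joint box_lid above 0.7 rad and height (world z) of opener below 0.02 m and angle between opener's own x axis and vertical above 1.4 rad and linear speed of opener below 0.02 m/s and velocity of joint box_lid below 0.05 rad/s and contact force between opener and box below 0.1 N and distance of scriber from where it was at the start of the episode below 0.02 m).
It fails at once if the gripper or arm presses on the box or its lid with more than 3 N (contact force between any of the fingers, the arm and box above 3 N).
It fails at once if the opener is dropped: out of the fingers while its handle is more than 40 mm above the bench (height (world z) of opener above 0.04 m and contact force between the fingers and opener below 0.05 N).
It fails at once if the scriber is shifted by more than 20 mm (distance of scriber from where it was at the start of the episode above 0.02 m).
It also fails if it takes over 46 s, if anything falls off the work surface, if the arm or the gripper's body presses on something with over 40 N, if the wrist force passes 120 N, or if a joint passes its speed limit or range.

ROBOT

A 6-joint arm with a two-finger parallel gripper is mounted at the origin on the work surface. World frame = base frame: x ahead of the robot, y to its left, z up, the work surface at z = 0. Lengths are in m, angles in degrees, forces in N, time in s.
With the tool pointing down it reaches from about 0.25 to 0.725 m from the base axis. Payload 9.7 kg.
Tool frame: the origin (TCP) lies between the finger pads; the fingertips stand 25 mm ahead of it and the grasp point (between the pads) lies 6 mm ahead of it; z points along the fingers, y is the line along which they close (so a half turn about z gives the same grasp; the last joint's range is limited). The gripper opens to 85 mm and grips with 20 to 120 N. Pads are 22 mm wide; open, the fingers measure 114 mm over their backs; the gripper's body (76 mm by 85 mm) begins 54 mm behind the grasp point. The pads swing forward as they close: fully open they stand 13 mm farther back than shut.
Start: joints at [-71.161, 4.979, 10.078, 95.1, 0, 90], TCP at [0.178, -0.521, 0.256] pointing down, gripper open.
Joint ranges: [-179.16, 179.16], [-48.56, 103.87], [-65.8, 70.77], [-126.05, 130.52], [-82.76, 87.17], [-180, 180]. Speed limits (degrees/s): [127.2, 127.2, 147.25, 180, 180, 180].

INTERFACE

Orientations are given as [roll, pitch, yaw] about the fixed x, y, z axes, in that order (R = Rz(yaw) Ry(pitch) Rx(roll)).
In Python, from workcell import bot, imaging, status gives the robot as it stands (bot), with the cameras (imaging) and the readings (status).
- The arm moves only by the tool drive_effector, called after ">>>" as name(argument=value, ...), one argument or row to a line, values as JSON. Schema: {"type":"object","properties":{"offsets":{"type":"object","properties":{"x":{"type":"array","items":{"type":"number"},"minItems":1,"maxItems":5},"y":{"type":"array","items":{"type":"number"},"minItems":1,"maxItems":5},"z":{"type":"array","items":{"type":"number"},"minItems":1,"maxItems":5},"yaw":{"type":"array","items":{"type":"number"},"minItems":1,"maxItems":5},"jaw":{"type":"array","items":{"type":"number"},"minItems":1,"maxItems":5}},"additionalProperties":false,"required":["x","y","z","yaw","jaw"]},"clamp_n":{"type":"number"},"only":{"type":"string"},"quiet":{"type":"boolean"},"lines":{"type":"string"}},"required":["offsets"],"additionalProperties":false}. offsets is an object with one list for each field, all of the same length, 1 to 5, a row being the entries at one place: x, y, z (the shift in shares of 250 mm (1.0 is 250 mm)), yaw (a turn about the tool's z in fractions of the full range, 1 being 90 degrees), jaw (the finger opening in m); each row is the pose to reach, as a shift and turn from the pose commanded when the call began, along the tool's axes at that moment; what a row does not reach only later rows make up. A row lasts 1/12 s, in which the tool goes at most 0.0417 m and 7.16 degrees, less where a joint would pass 70% of its speed; a pose out of reach is approached as far as the arm can. The fingers move at their own pace and stop on an object; clamp_n is the grip in N (left out, the last holds). Time passes only in rows, so rows that do not move let the fingers close. The tool returns the time, the measured TCP pose, the force, the opening and the grip force at its end. only (a regular expression) keeps the lines of the reply that match it, lines (a string "A,B") keeps lines A to B, and quiet returns only ok. Shift and turn numbers lie between -1 and 1, and a call with a number outside is refused. Input that does not fit is refused with a message, and nothing moves.
- status.get_obs(): the state, without advancing time (a new reading comes with each control period).
- imaging.camera(name): name is "side" or "top" or "wrist"; returns the picture (420x560x3 uint8, blue, green, red); there is no depth.
- imaging.camera_info(name): a dict with "mtx" (3x3 intrinsics, pixels), "k1" (the pictures are not rectified: a ray, as slopes to the right and down, at radius r is drawn at 1 + k1 r^2 times it, then the intrinsics apply), "extrinsics" (4x4, takes a point from camera to world coordinates). Camera axes: x right, y down, z forward; pixel columns grow to the right and rows downward; lengths in m; the calibration is good to about 2 mm. A picture is of the moment at which its call begins: read the wrist's pose just before it. camera_info takes no time and is no camera call; for the wrist camera it gives the pose at the moment of the call.
- bot.job_done(): hands the job in; it is judged then, once.
The state is a dict: "time": time; "q": joint angles; "qd": joint speeds; "joint_efforts": joint torques, N m; "ee_pos": TCP position; "tcp_rot": TCP orientation; "wrist_force": force on the tool from outside, world axes, zero at the start; "torque": the same for the moment, N m; "opening": finger opening in m; "grasp_force": force on a finger pad.
Only numpy, scipy, OpenCV 4.12 (cv2) and the standard library are available. Lean on these libraries where they do the work, as an engineer would, in place of code of your own. Each camera call takes 0.05 s, during which the arm holds its last target. There are 200 camera calls.

## Working session

There is one attempt and no reset: what is moved stays moved. The work goes in short steps, Python scripts to look and compute and a tool call to move; the robot and the scene stay as the last step left them, time stands still between calls to the robot, and variables do not carry over. Pictures are saved under pics/ and viewed, at most 13 in all, crops included, and the job is handed in when it is done.

```bash
ls; mkdir -p pics
```

Create h.py:
```python
import numpy as np, cv2
from workcell import bot, imaging, status
def ray(info,u,v):
    K=np.array(info["mtx"]);x=(u-K[0,2])/K[0,0];y=(v-K[1,2])/K[1,1];k=info["k1"]
    rd=np.hypot(x,y);r=rd
    for _ in range(30): r=rd/(1+k*r*r)
    s=r/rd if rd>0 else 1
    T=np.array(info["extrinsics"]);return T[:3,3],T[:3,:3]@np.array([x*s,y*s,1])
def onplane(info,u,v,z):
    o,d=ray(info,u,v);return o+d*(z-o[2])/d[2]
def proj(info,p):
    T=np.array(info["extrinsics"]);c=T[:3,:3].T@(np.array(p)-T[:3,3]);x,y=c[:2]/c[2]
    s=1+info["k1"]*(x*x+y*y);K=np.array(info["mtx"]);return K[0,0]*x*s+K[0,2],K[1,1]*y*s+K[1,2]
```

Run:
```python
from h import *
for n in("top","side"):
    cv2.imwrite(f"pics/{n}0.png",imaging.camera(n)); i=imaging.camera_info(n); print(n,i)
o=status.get_obs();print(o["time"],o["ee_pos"],o["tcp_rot"],o["opening"])
```

```text
pics
workcell.py
top {'mtx': array([[400.38638433,   0.        , 282.10666944],
       [  0.        , 400.38638433, 213.7550046 ],
       [  0.        ,   0.        ,   1.        ]]), 'k1': -0.026279042919859115, 'extrinsics': array([[ 2.52859497e-02, -9.95187563e-01,  9.46696143e-02,
         4.38138459e-01],
       [-9.99680205e-01, -2.51409947e-02,  2.72376887e-03,
        -6.48118774e-03],
       [-3.30572638e-04, -9.47082124e-02, -9.95505020e-01,
         8.19844993e-01],
       [ 0.00000000e+00,  0.00000000e+00,  0.00000000e+00,
         1.00000000e+00]])}
side {'mtx': array([[422.89187581,   0.        , 286.59843056],
       [  0.        , 422.89187581, 208.35752321],
       [  0.        ,   0.        ,   1.        ]]), 'k1': -0.034603630816680504, 'extrinsics': array([[ 0.95250619, -0.24320034,  0.18326361,  0.3748279 ],
       [-0.30425048, -0.73475781,  0.60626942, -0.46465036],
       [-0.01279056, -0.63323342, -0.77385518,  0.65525901],
       [ 0.        ,  0.        ,  0.        ,  1.        ]])}
0.1 [ 0.17750939 -0.52037072  0.25565906] [-1.79930822e+02  1.39772192e-03  1.88339253e+01] 0.08521300559234564
```

View pics/top0.png

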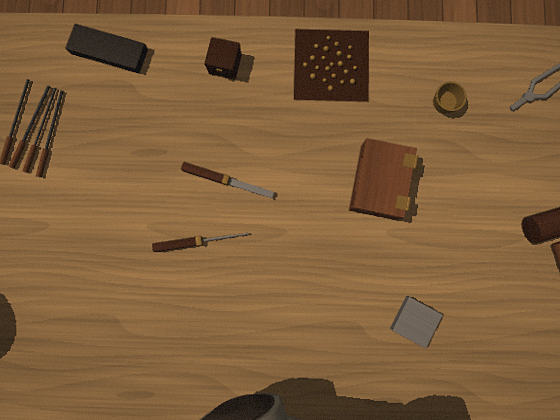

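View pics/side0.png

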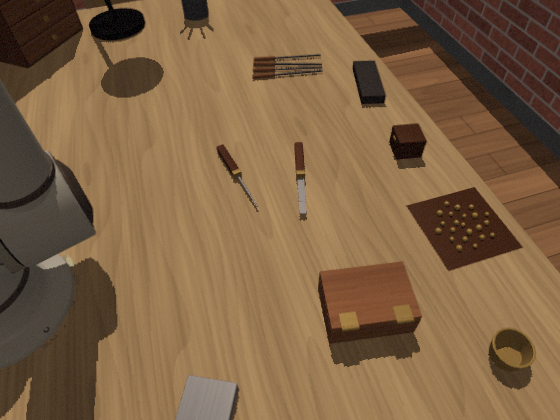

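The top view shows the opener with its handle at about (182,166) and blade tip at (275,196). The scriber runs from (153,247) to (251,234). The box is at about (385,180) with its hinges on the right, so the notched front faces left (+y). Next I'll measure these with masks.

Run:
```python
from h import *
im=cv2.imread("pics/top0.png"); hsv=cv2.cvtColor(im,cv2.COLOR_BGR2HSV)
for p in [(200,172),(210,176),(226,180),(250,189),(270,195),(385,160),(385,200),(356,190),(300,220),(408,160),(240,180)]: print(p,hsv[p[1],p[0]])
a=cv2.resize(im[125:230,340:440],None,fx=5,fy=5,interpolation=cv2.INTER_CUBIC)
b=cv2.resize(im[150:260,145:285],None,fx=3,fy=3,interpolation=cv2.INTER_CUBIC)
cv2.imwrite("pics/boxc.png",a); cv2.imwrite("pics/toolc.png",b)
```

```text
(200, 172) [  9 156  75]
(210, 176) [  9 140  73]
(226, 180) [ 18 164 131]
(250, 189) [ 16  43 126]
(270, 195) [ 13  50 122]
(385, 160) [ 10 173 102]
(385, 200) [ 11 175 108]
(356, 190) [ 13 178  89]
(300, 220) [ 17 132 149]
(408, 160) [ 17 160 121]
(240, 180) [ 16 141 156]
```

View pics/boxc.png

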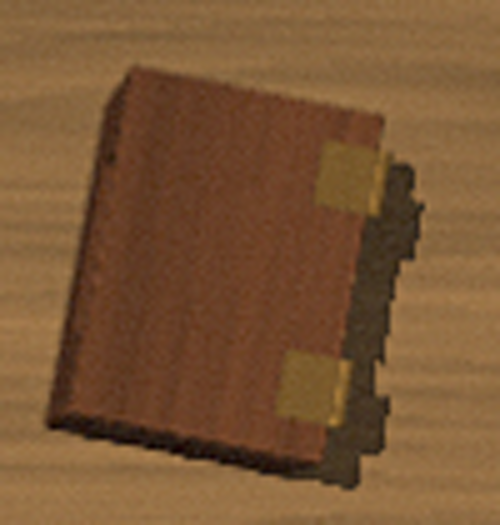

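View pics/toolc.png

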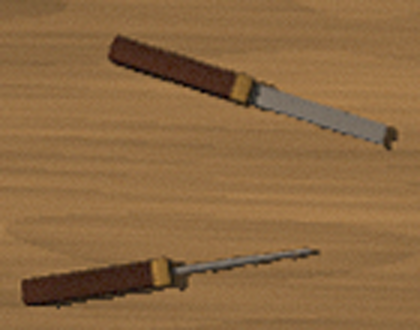

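The box crop shows the lid-top corners at about (135,68), (383,118), (322,460) and (75,418) in crop pixels. The tool crop shows the opener's blade tip at about (388,138) and the scriber clear below it.

Run:
```python
from h import *
im=cv2.imread("pics/top0.png"); i=imaging.camera_info("top"); hsv=cv2.cvtColor(im,cv2.COLOR_BGR2HSV)
c=[onplane(i,340+(u+.5)/5-.5,125+(v+.5)/5-.5,0.0585)[:2] for u,v in [(135,68),(383,118),(322,460),(75,418)]]
c=np.array(c);print(c.round(4), [np.linalg.norm(c[k]-c[(k+1)%4]).round(4) for k in range(4)])
m=c.mean(0); ax=(c[1]+c[2]-c[0]-c[3]); ay=c[0]+c[1]-c[2]-c[3]  # ay: box +y?
print("box",m,"yaw x",np.degrees(np.arctan2(ax[1],ax[0])),"yaw from y edge",np.degrees(np.arctan2(ay[1],ay[0]))-90)
def seg(mask,z,name):
    n,l,s,_=cv2.connectedComponentsWithStats(mask.astype(np.uint8)); k=1+np.argmax(s[1:,4])
    v,u=np.nonzero(l==k); P=np.array([onplane(i,a,b,z)[:2] for a,b in zip(u,v)])
    (cx,cy),(w,h),a=cv2.minAreaRect((P*1000).astype(np.float32)); mu=P.mean(0)
    d=np.linalg.svd(P-mu)[2][0] if len(P)<5000 else 0
    if d[1]>0:d=-d
    t=(P-mu)@d
    print(name,len(P),"centre",(cx,cy),"size",w,h,"yaw",np.degrees(np.arctan2(d[1],d[0])),"ends",mu+d*t.min(),mu+d*t.max())
for nm,(x0,x1,y0,y1) in {"opener":(150,290,150,212),"scriber":(140,270,225,260)}.items():
    R=np.zeros(im.shape[:2],bool);R[y0:y1,x0:x1]=1
    H,S,V=[hsv[...,k].astype(int) for k in range(3)]
    seg(R&(V<95)&(S>100)&(H<13),.024 if nm=="opener" else .018,nm+" handle")
    seg(R&(S<85)&(V>80),.0135 if nm=="opener" else .01,nm+" blade")
```

```text
[[ 0.6626 -0.1653]
 [ 0.6453 -0.2622]
 [ 0.511  -0.2377]
 [ 0.5247 -0.1428]] [np.float64(0.0984), np.float64(0.1366), np.float64(0.0958), np.float64(0.1397)]
box [ 0.58589955 -0.20200646] yaw x -99.1857235330407 yaw from y edge -99.78815647505891
opener handle 335 centre (594.2774658203125, 160.05148315429688) size 85.80908966064453 18.643775939941406 yaw -106.73512065479812 ends [0.60682021 0.20109639] [0.58209313 0.11885994]
opener blade 303 centre (566.2646484375, 59.366668701171875) size 91.23810577392578 14.294740676879883 yaw -106.55191248689832 ends [0.5792975  0.10304123] [0.55332551 0.0156521 ]
scriber handle 336 centre (446.40289306640625, 211.23558044433594) size 19.61288070678711 86.46654510498047 yaw -79.96805661045161 ends [0.43989478 0.25398773] [0.4549568  0.16884441]
scriber blade 80 centre (466.5206298828125, 108.94134521484375) size 4.293905735015869 91.76480865478516 yaw -79.96458577275625 ends [0.45873899 0.15415065] [0.47472805 0.06379874]
```

Add to h.py:
```python
def togo(x,y,z,yaw):
    o=status.get_obs();a=np.radians(o["tcp_rot"][2]);d=np.array([x,y,z])-o["ee_pos"]
    dx=d[0]*np.cos(a)+d[1]*np.sin(a);dy=d[0]*np.sin(a)-d[1]*np.cos(a)
    print("togo dx dy dz turn",np.round([dx,dy,-d[2],(o["tcp_rot"][2]-yaw+180)%360-180],4),"t",o["time"],"f",np.round(o["wrist_force"],2))
```

Run:
```python
from h import *
i=imaging.camera_info("side");d=np.array([-.2857,-.9583,0]);o=np.array([.595,.1545,0])
print("tip",proj(i,o+d*.145+[0,0,.012]),"tail",proj(i,o-d*.05+[0,0,.012]))
b=np.array([-.163,-.987,0]);y=np.array([.987,-.163,0]);c=np.array([.586,-.202,.0585])
for s,t in((-1,1),(1,1),(1,-1),(-1,-1)):print(proj(i,c+b*.05*s+y*.07*t))
togo(.5893,.1353,.13,73.4)
```

```text
tip (np.float64(303.2644100622527), np.float64(214.035909588797)) tail (np.float64(299.3821090931397), np.float64(145.84927223508356))
(np.float64(402.0725790217884), np.float64(260.9155972371852))
(np.float64(422.77421833688777), np.float64(316.67003172964115))
(np.float64(331.84704054407206), np.float64(330.3602359843084))
(np.float64(318.85474525067076), np.float64(272.2899602887003))
togo dx dy dz turn [  0.6014  -0.4876   0.1257 -54.5661] t 0.1 f [0.3  0.54 0.74]
```

The manual's scale: shifts go in shares of 250 mm and turns go in shares of 90 degrees. Converting my numbers, 0.175 m is 0.7, 0.14 m is 0.56, -35 degrees is -0.3889.

>>> drive_effector(
  offsets={"x":[0.14,0.28,0.42,0.56,0.7],"y":[-0.088,-0.176,-0.264,-0.352,-0.44],"z":[0,0,0,0,0],"yaw":[-0.0778,-0.1556,-0.2333,-0.3111,-0.3889],"jaw":[0.06,0.06,0.06,0.06,0.06]},
  clamp_n=60,
)

```text
time: 0.52
ee_pos: [0.3083, -0.3583, 0.256]
tcp_rot: [-180.0, -0.0, 54.1]
wrist_force: [0.5, 0.1, -0.8]
opening: 0.0599
grasp_force: 0.0
```

```bash
python3 -c "
from h import *
togo(.5893,.1353,.13,73.4)"
```

```text
togo dx dy dz turn [  0.5646  -0.0613   0.126  -19.2546] t 0.5167 f [ 0.47  0.11 -0.76]
```

Converted, 0.2 m is 0.8, 0.16 m is 0.64, -19.3 degrees is -0.2144.

>>> drive_effector(
  offsets={"x":[0.16,0.32,0.48,0.64,0.8],"y":[-0.016,-0.036,-0.052,-0.068,-0.088],"z":[0,0,0,0,0],"yaw":[-0.0444,-0.0889,-0.1333,-0.1778,-0.2144],"jaw":[0.06,0.06,0.06,0.06,0.06]},
)

```text
time: 0.93
ee_pos: [0.4084, -0.1836, 0.2561]
tcp_rot: [180.0, 0.0, 73.3]
wrist_force: [1.8, -0.6, 0.8]
opening: 0.06
grasp_force: 0.0
```

>>> drive_effector(
  offsets={"x":[0.156,0.312,0.468,0.624,0.78],"y":[0,0,0,0,0],"z":[0,0,0,0,0],"yaw":[0,0,0,0,0],"jaw":[0.06,0.06,0.06,0.06,0.06]},
)

```text
time: 1.35
ee_pos: [0.4645, 0.0032, 0.2561]
tcp_rot: [-180.0, 0.0, 73.1]
wrist_force: [0.4, -0.3, -0.2]
opening: 0.0599
grasp_force: 0.0
```

```bash
python3 -c "
from h import *
togo(.5893,.1353,.13,73.4)"
```

```text
togo dx dy dz turn [ 0.1626  0.0811  0.1261 -0.254 ] t 1.35 f [ 0.41 -0.35 -0.22]
```

Converted, 0.162 m is 0.648, 0.13 m is 0.52, -0.3 degrees is -0.0033.

>>> drive_effector(
  offsets={"x":[0.132,0.26,0.392,0.52,0.648],"y":[0.064,0.128,0.192,0.26,0.324],"z":[0,0.08,0.16,0.24,0.32],"yaw":[0,0,-0.0033,-0.0033,-0.0033],"jaw":[0.06,0.06,0.06,0.06,0.06]},
)

```text
time: 1.77
ee_pos: [0.5899, 0.1343, 0.1749]
tcp_rot: [-180.0, 0.0, 73.5]
wrist_force: [0.1, -0.3, 0.3]
opening: 0.0601
grasp_force: 0.0
```

>>> drive_effector(
  offsets={"x":[0,0,0],"y":[0,0,0],"z":[0.08,0.18,0.18],"yaw":[0,0,0],"jaw":[0.06,0.06,0.06]},
)

```text
time: 2.02
ee_pos: [0.587, 0.1328, 0.1252]
tcp_rot: [-179.6, 0.2, 73.5]
wrist_force: [-1.2, 0.2, -0.2]
opening: 0.0599
grasp_force: 0.0
```

```bash
python3 -c "
from h import *
togo(.5893,.1353,.029,73.4)
im=imaging.camera('wrist');cv2.imwrite('pics/w1.png',im)"
```

```text
togo dx dy dz turn [0.0031 0.0015 0.0962 0.0916] t 2.0167 f [-1.16  0.23 -0.22]
```

View pics/w1.png

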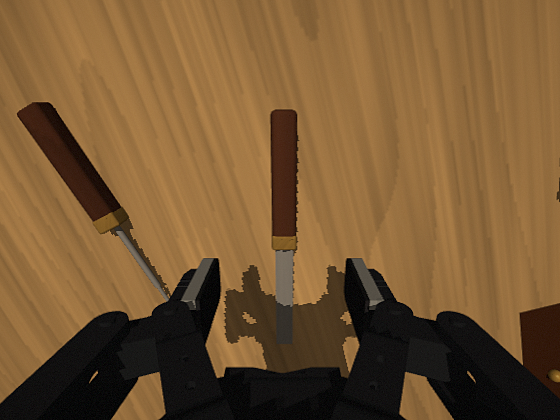

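The wrist view shows the opener centred between the fingers, with its handle at u≈284, v 110–250. The scriber is off to the left. I'll check this with a ray and then descend.

Run:
```python
from h import *
i=imaging.camera_info('wrist')
for p in[(284,111),(284.5,249),(285,342)]: print(onplane(i,*p,.024 if p[1]<300 else .0135))
togo(.5893,.1353,.029,73.4)
```

```text
[0.60976159 0.20309387 0.024     ]
[0.58167737 0.10669845 0.024     ]
[0.55527359 0.0154917  0.0135    ]
togo dx dy dz turn [0.0031 0.001  0.0993 0.0625] t 2.0667 f [ 0.06 -0.63  0.07]
```

>>> drive_effector(
  offsets={"x":[0.004,0.008,0.012,0.012,0.012],"y":[0,0.004,0.006,0.006,0.006],"z":[0.12,0.24,0.34,0.384,0.384],"yaw":[0,0,0,0,0],"jaw":[0.06,0.06,0.06,0.06,0.06]},
  clamp_n=60,
)

```text
time: 2.48
ee_pos: [0.5904, 0.1346, 0.0342]
tcp_rot: [-179.9, 0.1, 73.4]
wrist_force: [0.8, -0.2, 0.1]
opening: 0.0601
grasp_force: 0.0
```

```bash
python3 -c "
from h import *
togo(.5893,.1353,.029,73.4)"
```

```text
togo dx dy dz turn [ 0.0003 -0.0012  0.0052  0.0163] t 2.4833 f [ 0.81 -0.16  0.12]
```

Converted, 0.004 m is 0.016, 0.003 m is 0.012.

>>> drive_effector(
  offsets={"x":[0,0,0,0,0],"y":[0,0,0,0,0],"z":[0.012,0.016,0.016,0.016,0.016],"yaw":[0,0,0,0,0],"jaw":[0.06,0.01,0.01,0.01,0.01]},
  clamp_n=110,
)

```text
time: 2.9
ee_pos: [0.5921, 0.1353, 0.0332]
tcp_rot: [179.9, -0.1, 73.4]
wrist_force: [0.8, -0.4, -0.1]
opening: 0.0155
grasp_force: 108.2
```

>>> drive_effector(
  offsets={"x":[0,0,0,0,0],"y":[0,0,0,0,0],"z":[0,0,0,0,0],"yaw":[0,0,0,0,0],"jaw":[0.01,0.01,0.01,0.01,0.01]},
)

```text
time: 3.32
ee_pos: [0.5921, 0.1353, 0.0331]
tcp_rot: [179.9, -0.1, 73.4]
wrist_force: [-1.0, -0.1, 6.6]
opening: 0.0151
grasp_force: 109.2
```

```bash
python3 -c "
from h import *
togo(.5893,.1353,.029,73.4)"
```

```text
togo dx dy dz turn [-0.0008 -0.0027  0.0041  0.041 ] t 3.3167 f [-1.02 -0.12  6.63]
```

Converted, -0.047 m is -0.188, -0.03 m is -0.12.

>>> drive_effector(
  offsets={"x":[0,0,0,0,0],"y":[0,0,0,0,0],"z":[-0.04,-0.12,-0.188,-0.188,-0.188],"yaw":[0,0,0,0,0],"jaw":[0.01,0.01,0.01,0.01,0.01]},
)

```text
time: 3.73
ee_pos: [0.5921, 0.1353, 0.0798]
tcp_rot: [179.9, -0.1, 73.4]
wrist_force: [0.4, 0.7, -1.5]
opening: 0.0149
grasp_force: 108.1
```

```bash
python3 -c "
from h import *
togo(.6187,-.004,.075,80.6)"
```

```text
togo dx dy dz turn [-1.2590e-01  6.5200e-02  4.8000e-03 -7.1631e+00] t 3.7333 f [ 0.44  0.69 -1.47]
```

Converted, -0.126 m is -0.504, -0.115 m is -0.46, -7.2 degrees is -0.08.

>>> drive_effector(
  offsets={"x":[-0.12,-0.24,-0.36,-0.46,-0.504],"y":[0.064,0.128,0.192,0.24,0.26],"z":[0,0,0,0.012,0.02],"yaw":[-0.0222,-0.0444,-0.0667,-0.08,-0.08],"jaw":[0.01,0.01,0.01,0.01,0.01]},
)

```text
time: 4.15
ee_pos: [0.6175, -0.0073, 0.072]
tcp_rot: [-179.9, 0.1, 80.6]
wrist_force: [-0.5, 0.5, -1.0]
opening: 0.0151
grasp_force: 108.1
```

>>> drive_effector(
  offsets={"x":[0,0,0],"y":[0,0,0],"z":[0,0,0],"yaw":[0,0,0],"jaw":[0.01,0.01,0.01]},
)

```text
time: 4.4
ee_pos: [0.6173, -0.0032, 0.0728]
tcp_rot: [-179.9, -0.0, 80.6]
wrist_force: [0.1, 0.6, 0.2]
opening: 0.0151
grasp_force: 108.1
```

Run:
```python
from h import *
togo(.6187,-.004,.075,80.6)
a=imaging.camera('top');b=imaging.camera('side')
cv2.imwrite('pics/t2.png',a);cv2.imwrite('pics/s2.png',b)
A=cv2.resize(a[125:235,270:430],None,fx=4,fy=4,interpolation=cv2.INTER_CUBIC)
B=cv2.resize(b[190:350,270:440],None,fx=3.5,fy=3.5,interpolation=cv2.INTER_CUBIC)
cv2.imwrite('pics/t2c.png',A);cv2.imwrite('pics/s2c.png',B)
```

```text
togo dx dy dz turn [-0.0006  0.0015 -0.0022  0.0489] t 4.4 f [0.07 0.63 0.21]
```

View pics/t2c.png

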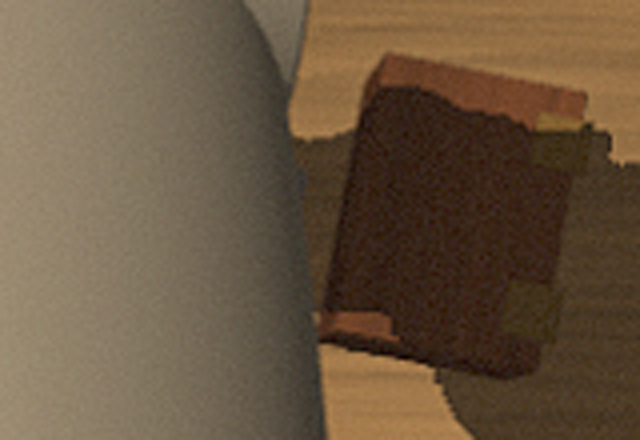

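View pics/s2c.png

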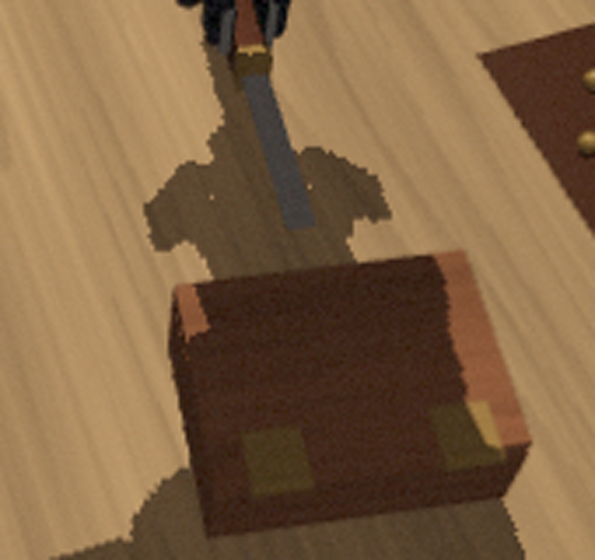

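In the top crop the arm hides the tool. The side crop shows the blade tip at crop (300,227), about 20 mm short of the lid's front edge, which runs from (177,285) to (465,252). The blade is laterally near the middle.

Run:
```python
from h import *
i=imaging.camera_info("side")
f=lambda u,v,z:onplane(i,270+(u+.5)/3.5-.5,190+(v+.5)/3.5-.5,z)
m=np.array([.586,-.202]);b=np.array([np.cos(np.radians(-99.4)),np.sin(np.radians(-99.4))]);n=np.array([-b[1],b[0]])
for z in(.0465,.0515):
  for p in((300,228),(259,80)):
    q=f(*p,z+.001)[:2];print(z,p,q.round(4),"box x,y",((q-m)@b).round(4),((q-m)@n).round(4))
for p in((177,285),(465,252),(529,442)):
    q=f(*p,.0585)[:2];print(p,"lid box x,y",((q-m)@b).round(4),((q-m)@n).round(4))
```

```text
0.0465 (300, 228) [ 0.5988 -0.1225] box x,y -0.0805 -0.0003
0.0465 (259, 80) [ 0.6154 -0.0309] box x,y -0.1736 0.001
0.0515 (300, 228) [ 0.597  -0.1254] box x,y -0.0774 -0.0017
0.0515 (259, 80) [ 0.6134 -0.0344] box x,y -0.1698 -0.0003
(177, 285) lid box x,y -0.0519 -0.0674
(465, 252) lid box x,y -0.0486 0.0703
(529, 442) lid box x,y 0.0484 0.0675
```

Measured, the tip is at box x ≈ -77 mm, y ≈ -1 mm, z ≈ 51 mm. That is consistent with the grasp geometry, so I'll lower 8.5 mm and insert.

Converted, 0.0085 m is 0.034.

>>> drive_effector(
  offsets={"x":[0,0,0],"y":[0,0,0],"z":[0.034,0.034,0.034],"yaw":[0,0,0],"jaw":[0.01,0.01,0.01]},
)

```text
time: 4.75
ee_pos: [0.6172, -0.0035, 0.064]
tcp_rot: [-179.9, 0.0, 80.7]
wrist_force: [0.5, 0.1, -0.5]
opening: 0.0149
grasp_force: 108.1
```

>>> drive_effector(
  offsets={"x":[-0.048,-0.1,-0.152,-0.2,-0.248],"y":[0,0,0,0,0],"z":[0,0,0,0,0],"yaw":[0,0,0,0,0],"jaw":[0.01,0.01,0.01,0.01,0.01]},
  clamp_n=120,
)

```text
time: 5.17
ee_pos: [0.6073, -0.0672, 0.0649]
tcp_rot: [180.0, 0.0, 80.6]
wrist_force: [0.5, -0.1, 0.4]
opening: 0.0149
grasp_force: 120.4
```

>>> drive_effector(
  offsets={"x":[0,0,0],"y":[0,0,0],"z":[0,0,0],"yaw":[0,0,0],"jaw":[0.01,0.01,0.01]},
)

```text
time: 5.42
ee_pos: [0.6076, -0.0656, 0.0648]
tcp_rot: [180.0, -0.0, 80.6]
wrist_force: [0.4, -0.9, -0.8]
opening: 0.0148
grasp_force: 120.4
```

Converted, -0.02 m is -0.08, -0.016 m is -0.064.

>>> drive_effector(
  offsets={"x":[0,0,0,0,0],"y":[0,0,0,0,0],"z":[-0.016,-0.032,-0.048,-0.064,-0.08],"yaw":[0,0,0,0,0],"jaw":[0.01,0.01,0.01,0.01,0.01]},
)

```text
time: 5.83
ee_pos: [0.6077, -0.0651, 0.0852]
tcp_rot: [180.0, -0.0, 80.7]
wrist_force: [0.2, -1.1, -2.9]
opening: 0.0151
grasp_force: 120.5
```

>>> drive_effector(
  offsets={"x":[0,0,0,0,0],"y":[0,0,0,0,0],"z":[-0.02,-0.04,-0.06,-0.08,-0.08],"yaw":[0,0,0,0,0],"jaw":[0.01,0.01,0.01,0.01,0.01]},
)

```text
time: 6.25
ee_pos: [0.6081, -0.0653, 0.1063]
tcp_rot: [179.9, -0.0, 80.6]
wrist_force: [-0.2, 0.6, -2.0]
opening: 0.0146
grasp_force: 120.6
```

Run:
```python
from h import *
b=imaging.camera('side');cv2.imwrite('pics/s3c.png',cv2.resize(b[170:350,260:450],None,fx=3,fy=3,interpolation=cv2.INTER_CUBIC))
```

```text
(no output)
```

View pics/s3c.png

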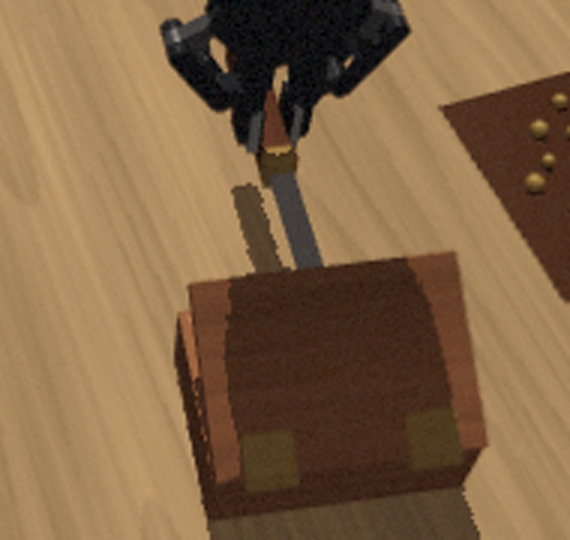

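The side crop shows the lid's front corners raised, now at (190,285) and (457,252), with the blade under it at (310,265). I'll keep going up and forward.

Converted, -0.03 m is -0.12, -0.024 m is -0.096.

>>> drive_effector(
  offsets={"x":[-0.02,-0.04,-0.06,-0.08,-0.08],"y":[0,0,0,0,0],"z":[-0.024,-0.048,-0.072,-0.096,-0.12],"yaw":[0,0,0,0,0],"jaw":[0.01,0.01,0.01,0.01,0.01]},
)

```text
time: 6.72
ee_pos: [0.6043, -0.0863, 0.1356]
tcp_rot: [180.0, 0.0, 80.6]
wrist_force: [-0.1, 1.6, -1.0]
opening: 0.015
grasp_force: 120.5
```

>>> drive_effector(
  offsets={"x":[0,0,0],"y":[0,0,0],"z":[-0.016,-0.032,-0.032],"yaw":[0,0,0],"jaw":[0.01,0.01,0.01]},
)

```text
time: 6.97
ee_pos: [0.6047, -0.0851, 0.144]
tcp_rot: [179.9, 0.0, 80.6]
wrist_force: [-1.1, -0.1, -1.0]
opening: 0.015
grasp_force: 120.7
```

Run:
```python
from h import *
b=imaging.camera('side');cv2.imwrite('pics/s4c.png',cv2.resize(b[150:350,250:450],None,fx=3,fy=3,interpolation=cv2.INTER_CUBIC))
```

```text
(no output)
```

View pics/s4c.png

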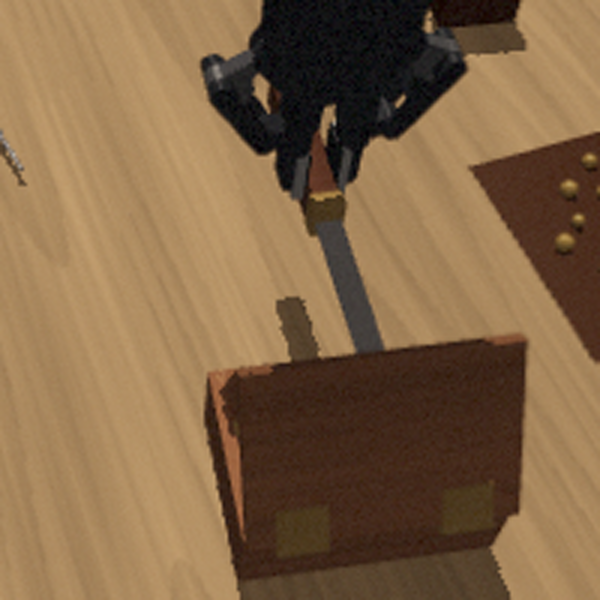

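The lid is well open: its front right corner is at crop (525,337), and the left corner is at about (240,370). I'll estimate the angle from these.

Add to h.py:
```python
def lidpx(th,y):
    m=np.array([.586,-.202]);a=np.radians(-99.4);b=np.array([np.cos(a),np.sin(a)]);n=np.array([-b[1],b[0]])
    x=.05-.1*np.cos(th)+.008*np.sin(th);z=.0505+.1*np.sin(th)+.008*np.cos(th)
    return np.round(proj(imaging.camera_info("side"),np.r_[m+x*b+y*n,z]),1)
```

```bash
python3 -c "
from h import *
print('obs',250+525/3,150+337/3, 250+240/3,150+370/3)
for d in(20,30,35,40,45,50,55,60,70):print(d,lidpx(np.radians(d),.07),lidpx(np.radians(d),-.07))"
```

```text
obs 425.0 262.3333333333333 330.0 273.3333333333333
20 [408.1 254.1] [321.  265.9]
30 [412.  253.4] [322.6 265.5]
35 [414.1 253.7] [323.6 266. ]
40 [416.4 254.6] [324.6 267. ]
45 [418.7 256. ] [325.7 268.7]
50 [421.2 257.9] [326.9 270.8]
55 [423.7 260.4] [328.2 273.5]
60 [426.2 263.4] [329.5 276.8]
70 [431.4 271.1] [332.4 285. ]
```

The lid stands at about 56°. I'll ease down slightly and withdraw straight back.

Converted, 0.115 m is 0.46, 0.08 m is 0.32.

>>> drive_effector(
  offsets={"x":[0,0.08,0.2,0.32,0.46],"y":[0,0,0,0,0],"z":[0.016,0.016,0.016,0.016,0.016],"yaw":[0,0,0,0,0],"jaw":[0.01,0.01,0.01,0.01,0.01]},
)

```text
time: 7.43
ee_pos: [0.6229, 0.0289, 0.1382]
tcp_rot: [-180.0, 0.0, 80.6]
wrist_force: [-0.3, -0.0, -0.9]
opening: 0.0149
grasp_force: 121.6
```

>>> drive_effector(
  offsets={"x":[0.1,0.2,0.22,0.22,0.22],"y":[0,0,0,0,0],"z":[0,0,0.08,0.18,0.26],"yaw":[0,0,0,0,0],"jaw":[0.01,0.01,0.01,0.01,0.01]},
)

```text
time: 7.85
ee_pos: [0.6317, 0.0837, 0.0718]
tcp_rot: [-180.0, 0.0, 80.7]
wrist_force: [0.0, -0.1, -1.8]
opening: 0.015
grasp_force: 121.7
```

>>> drive_effector(
  offsets={"x":[0,0,0],"y":[0,0,0],"z":[0.06,0.08,0.08],"yaw":[0,0,0],"jaw":[0.01,0.01,0.01]},
)

```text
time: 8.1
ee_pos: [0.631, 0.0826, 0.0518]
tcp_rot: [-179.8, 0.1, 80.6]
wrist_force: [0.2, 0.2, -0.4]
opening: 0.0149
grasp_force: 121.7
```

Run:
```python
from h import *
b=imaging.camera('side');cv2.imwrite('pics/s5c.png',cv2.resize(b[100:350,200:450],None,fx=2.4,fy=2.4,interpolation=cv2.INTER_CUBIC))
```

```text
(no output)
```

View pics/s5c.png

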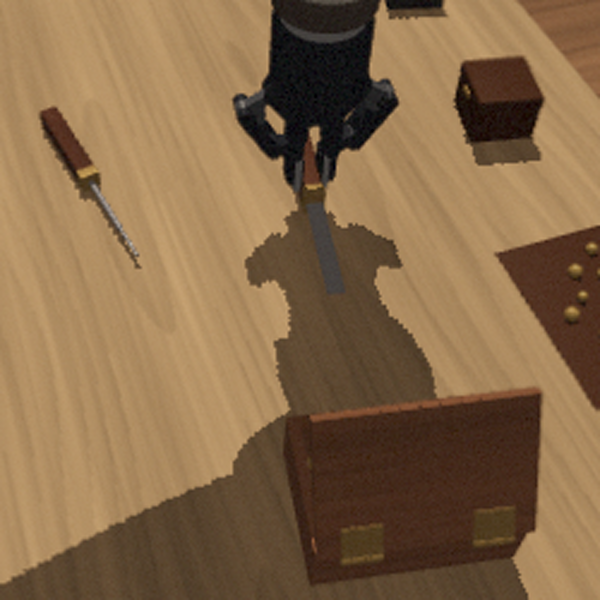

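The lid stays open, with its corner at crop (541,389), which is still about 57°. The opener is level in the fingers and clear of the box, and the scriber hasn't moved. Lowering now.

Converted, 0.0175 m is 0.07, 0.016 m is 0.064.

>>> drive_effector(
  offsets={"x":[0,0,0,0,0],"y":[0,0,0,0,0],"z":[0.02,0.04,0.056,0.064,0.07],"yaw":[0,0,0,0,0],"jaw":[0.01,0.01,0.01,0.01,0.01]},
)

```text
time: 8.57
ee_pos: [0.632, 0.0826, 0.0361]
tcp_rot: [-180.0, 0.0, 80.6]
wrist_force: [0.9, -0.2, -0.7]
opening: 0.0147
grasp_force: 121.7
```

>>> drive_effector(
  offsets={"x":[0,0,0,0],"y":[0,0,0,0],"z":[0.002,0.004,0.004,0.004],"yaw":[0,0,0,0],"jaw":[0.01,0.01,0.01,0.01]},
)

```text
time: 8.9
ee_pos: [0.6321, 0.0827, 0.0354]
tcp_rot: [180.0, -0.0, 80.6]
wrist_force: [-0.3, 0.4, 0.2]
opening: 0.0147
grasp_force: 121.7
```

Converted, 0.002 m is 0.008, 0.001 m is 0.004.

>>> drive_effector(
  offsets={"x":[0,0,0,0],"y":[0,0,0,0],"z":[0.004,0.008,0.008,0.008],"yaw":[0,0,0,0],"jaw":[0.01,0.01,0.01,0.01]},
)

```text
time: 9.23
ee_pos: [0.6322, 0.0826, 0.0337]
tcp_rot: [180.0, -0.0, 80.6]
wrist_force: [-0.2, -0.6, 1.2]
opening: 0.0148
grasp_force: 122.2
```

Converted, 0.001 m is 0.004.

>>> drive_effector(
  offsets={"x":[0,0,0],"y":[0,0,0],"z":[0.004,0.004,0.004],"yaw":[0,0,0],"jaw":[0.01,0.01,0.01]},
)

```text
time: 9.48
ee_pos: [0.6322, 0.0826, 0.0335]
tcp_rot: [179.9, -0.0, 80.6]
wrist_force: [-4.0, -1.7, 8.7]
opening: 0.0148
grasp_force: 123.0
```

>>> drive_effector(
  offsets={"x":[0,0,0,0,0],"y":[0,0,0,0,0],"z":[0,0,0,0,0],"yaw":[0,0,0,0,0],"jaw":[0.022,0.03,0.045,0.06,0.06]},
  clamp_n=20,
)

```text
time: 9.9
ee_pos: [0.6319, 0.0827, 0.032]
tcp_rot: [-180.0, 0.0, 80.6]
wrist_force: [-0.2, -0.0, -1.2]
opening: 0.0599
grasp_force: 0.0
```

Converted, -0.15 m is -0.6, -0.13 m is -0.52.

>>> drive_effector(
  offsets={"x":[0,0,0,0,0],"y":[0,0,0,0,0],"z":[-0.08,-0.2,-0.36,-0.52,-0.6],"yaw":[0,0,0,0,0],"jaw":[0.06,0.06,0.06,0.06,0.06]},
)

```text
time: 10.32
ee_pos: [0.6328, 0.0828, 0.1876]
tcp_rot: [179.7, -0.1, 80.6]
wrist_force: [0.5, 0.6, 1.2]
opening: 0.0603
grasp_force: 0.0
```

>>> drive_effector(
  offsets={"x":[0.12,0.24,0.24],"y":[0,0,0],"z":[0,0,0],"yaw":[0,0,0],"jaw":[0.06,0.06,0.06]},
)

```text
time: 10.57
ee_pos: [0.6423, 0.1459, 0.1823]
tcp_rot: [180.0, -0.1, 80.8]
wrist_force: [-0.0, 0.2, -0.5]
opening: 0.06
grasp_force: 0.0
```

Run:
```python
from h import *
b=imaging.camera('side');cv2.imwrite('pics/s6c.png',cv2.resize(b[100:350,200:450],None,fx=2.4,fy=2.4,interpolation=cv2.INTER_CUBIC))
```

```text
(no output)
```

View pics/s6c.png

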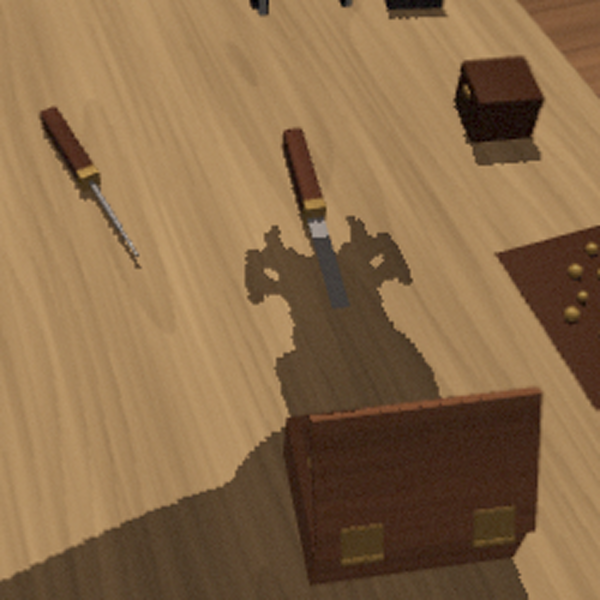

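The opener lies flat on the bench from (292,130) to (338,305), clear of the box. The lid is open and the scriber hasn't moved.

```bash
python3 -c "
from workcell import bot, imaging, status
print(bot.job_done())"
```

```text
the job is handed in; nothing more can be done
None
```

I levered the lid open to about 57° by camera estimate and laid the opener flat on the bench clear of the box, with the scriber not moved; the job was handed in at about 10.6 s, but the interface returned no verdict.

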